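# Seat the hub nut in the holding fixture and lock it

### The arm

A 6-joint arm with a two-finger parallel gripper is mounted at the origin on the work surface. World frame = base frame: x ahead of the robot, y to its left, z up, the work surface at z = 0. Lengths are in mm, angles in rad, forces in N, time in s.
With the tool pointing down it reaches from about 325 to 775 mm from the base axis. Payload 5.5 kg.
Tool frame: the origin (TCP) lies at the centre of the arm's flange, where the gripper is bolted on; the fingertips stand 173 mm ahead of it and the grasp point (between the pads) lies bot.grip_point_offset ahead of it (bot.grip_point_offset is the distance from the TCP to the grasp point, in mm); z points along the fingers, x is the direction in which the jaws open and shut, and the axes are right-handed (so a half turn about z gives the same grasp; the last joint's range is limited). The gripper opens to 85 mm and grips with 20 to 120 N. Pads are 22 mm wide; open, the fingers measure 114 mm over their backs; the gripper's body (76 mm by 85 mm) begins 54 mm behind the grasp point. The pads swing forward as they close: fully open they stand 13 mm farther back than shut.
Start: joints at [-1.306, 0.091, 1.231, -0, 1.82, -0.057], TCP at [189.765, -569.216, 404.675] pointing down, gripper open.
Joint ranges: [-2.87, 2.87], [-0.86, 2.18], [0.17, 2.46], [-1.51, 4.65], [0.06, 2.69], [-2.65, 2.65]. Speed limits (rad/s): [2.57, 2.57, 3.01, 3.14, 3.14, 3.14].

### API

Orientations are given as a unit quaternion [x, y, z, w].
In Python, from cell import bot gives the robot as it stands.
- The arm moves only by the tool carry_out, never from a script. Its argument "motion" is a list of rows, each a list of 3 entries, a list of its own where there are three numbers: the opening in per cent of the stroke, from 0 (shut) to 100 (fully open), then the shift along the tool's x, y, z in m, then the turn about the tool's z in degrees. A call has 1 to 20 rows; each row shifts and turns the commanded pose from where the row before left it, along the tool's axes as they then stand; what a row does not reach is not made up. A row lasts 1/8 s, in which the tool goes at most 62.5 mm and 10.7 degrees, less where a joint would pass 70% of its speed; a pose out of reach is approached as far as the arm can. A call with a gripper value outside its range is refused whole. The fingers move at their own pace and stop on an object; "newtons" is the grip in N (left out, the last holds). Time passes only in rows, so rows that do not move let the fingers close. It gives the time, the measured TCP pose, the force and the opening at its end, in the units of the state.
- bot.sense(): the state, without advancing time (a new reading comes with each control period).
- bot.read_camera(name): name is "scene" or "top" or "wrist"; returns the picture (480x640x3 uint8, blue, green, red); there is no depth.
- bot.calibration(name): a dict with "K" (3x3 intrinsics, pixels), "xyz" and "rotation" of the camera in the world. Camera axes: x right, y down, z forward; pixel columns grow to the right and rows downward; lengths in mm; the calibration is good to about 2 mm. The wrist camera is an equidistant fisheye: a pixel r from the principal point sees the ray r / f radians off the axis. A picture is of the moment at which its call begins: read the wrist's pose just before it. calibration takes no time and is no camera call; for the wrist camera it gives the pose at the moment of the call.
- bot.sign_off(): hands the job in, once; it reports no verdict.
The state is a dict: "t": time; "q": joint angles; "joint_velocities": joint speeds; "joint_torque": joint torques, N m; "eef_pos": TCP position; "ee_rot": TCP orientation; "ft_force": force on the tool from outside, world axes, zero at the start; "ft_torque": the same for the moment, N m; "finger_gap": finger opening in mm.
Only numpy, scipy, OpenCV 4.12 (cv2) and the standard library are available. Lean on these libraries where they do the work, as an engineer would, in place of code of your own. Each camera call takes 0.05 s, during which the arm holds its last target. There are 200 camera calls.

### The job

Slide the large loose nut across the plate with gentle finger pushes, without pinching or lifting it, against the fence and along it until it drops flat into the shallow pocket at the end. Then push the keeper by its post fully home over the seated nut, without ramming it. Leave the other parts and tools where they are.

Things in the scene. Friction and masses are not known exactly. Their poses are not given: they have to be found in the camera images.
- base: Steel base of the nut fixture, fixed on the table: 220 (x) by 360 (y) by 12 mm thick, origin at the centre of its underside. Its x points away from the robot, y to the left, turned by up to 0.3 rad. The aluminium nest plate (200 by 340 by 5 mm) is bolted on it through slots, square to it.
- plate (a point): Nominal centre of the nest plate's top, 17 mm above the table. The plate with all that it carries (pocket, fence, end stop, keeper) may sit up to 4 mm off along base x and y. The points plate, pocket, fence and stop are nominal and do not show this shift: the true places must be felt or seen. Bolt heads 3 mm high at the corners.
- pocket (a point): Nominal centre of the pocket's mouth, at plate level (17 mm up). A rectangular window in the plate, 44 mm along base x, 46 mm along base y, 5 mm deep; the base is its floor. The nut fits at any yaw: slid along the fence to the left (+y) it tips in front edge first and drops flat when pushed on to the stop. The pocket's +x and +y sides lie 1 mm behind the faces of fence and stop.
- fence (a point): Nominal point on the robot-facing (-x) face of the fence, at plate level, 87 mm to the right (-y) of the pocket's centre. A straight steel bar along base y, 12 mm higher than the plate and 14 mm thick, from 125 mm to the right of this point to past the pocket. Its face lies 21 mm beyond (+x of) the pocket's centre.
- stop (a point): Nominal point on the right-hand (-y) face of the end stop, at plate level: a low steel bar along base x, 6 mm higher than the plate, across the left end of the pocket, its face 22 mm to the left (+y) of the pocket's centre.
- nut_center (a point): The loose large steel hexagon nut: 36 mm across flats, 41.6 mm across corners, 20 mm high, bore 24 mm, about 0.11 kg. It lies flat on the nest plate between robot and fence, to the right of the pocket, at any yaw. Point at its centre: 27 mm above the table on the plate, 22 mm seated. Finger force on it should stay below 20 N: pushes only.
- keeper (a joint): Keeper slide travel (m): 0 open (left), 0.032 fully home at a hard stop; it slides to base -y with about 2 N friction, stays where left, starts at 0 to 0.006. Its 30 mm wide tongue passes over the stop along the pocket's middle, underside 16.8 mm over the plate: 1.8 mm over a seated nut, but it strikes one still up on the plate. Force on it should stay below 20 N.
- keeper_post (a point): True point (shift included, moves with the keeper) on the axis of the keeper's upright round steel post, 64 mm above the table. The post is 18 mm thick, from 42 to 78 mm above the table. It stands between two guide rails along base y, tops 47 mm above the table; push it to base -y from its left (+y) side with the fingers kept at least 50 mm above the table.
- small_nut_center (a point): Bystander: a smaller loose hexagon nut lying flat on the nest plate near its robot-side edge, 24 mm across flats, 12 mm high; point at its centre.
- washer: Bystander: loose flat washer lying on the nest plate near its robot-side edge, 34 mm outside, 4 mm thick; origin at the centre of its underside.
- screwdriver_grip (a point): Bystander: screwdriver lying on the table to the robot's right; point on its handle.
- wrench_grip (a point): Bystander: wrench lying on the table to the robot's right; point on its handle.
- socket_center (a point): Bystander: socket standing on the table to the robot's left, 28 mm diameter, 38 mm high; point at its centre.
- pinion: Bystander: starter pinion gear standing on the table to the robot's left, about 40 mm across, 36 mm high; origin at its underside.
There are look-alikes about, which are no part of the job. Leave any blue look-alike of the part that bears nut_center alone.

How it is judged:
By the outcome, as a careful person would: the job done as asked, in the order asked, and still so for the second after the job is handed in, with the robot touching nothing.
It also fails if it takes over 64 s, if anything falls off the work surface, if the arm or the gripper's body presses on something with over 40 N, if the wrist force passes 120 N, or if a joint passes its speed limit or range.

## Working session

There is one attempt and no reset: what is moved stays moved. The work goes in short steps, Python scripts to look and compute and a tool call to move; the robot and the scene stay as the last step left them, time stands still between calls to the robot, and variables do not carry over. Pictures are saved under pics/ and viewed, about 8 in all and at most 12, crops included, and the job is handed in when it is done.

Besides the shell and the picture viewer there is one more tool, called in YAML: its name, and indented under it one key for each argument. carry_out: Moves the arm, as the interface text tells. Its arguments: {"type":"object","properties":{"motion":{"type":"array"},"newtons":{"type":"number"}},"required":["motion"]}

```bash
ls; mkdir -p pics
python3 - <<'E'
from cell import bot
import cv2
s=bot.sense();print({k:s[k] for k in('t','eef_pos','ee_rot','ft_force','finger_gap')},bot.grip_point_offset)
for n in('scene','top'):
    cv2.imwrite(f'pics/{n}0.png',bot.read_camera(n)); print(n,bot.calibration(n))
c=bot.calibration('wrist');print(c)
E
```

```text
pics
{'t': 0.0, 'eef_pos': array([ 189.78111059, -569.25549165,  403.55234704]), 'ee_rot': array([ 8.11259135e-01, -5.84685965e-01, -7.50563643e-04, -6.12662536e-04]), 'ft_force': array([ 0.25063128, -0.67650166, -0.8371686 ]), 'finger_gap': 85.21542883043749} 154.70000000000002
scene {'K': array([[544.23923922,   0.        , 320.04698338],
       [  0.        , 544.23923922, 237.13651615],
       [  0.        ,   0.        ,   1.        ]]), 'xyz': array([1189.7458312 , -543.92880192, 1077.00714179]), 'rotation': array([ 0.83898881,  0.42077313, -0.16160973, -0.3048443 ])}
top {'K': array([[544.99643387,   0.        , 318.55854131],
       [  0.        , 544.99643387, 235.34680382],
       [  0.        ,   0.        ,   1.        ]]), 'xyz': array([ 384.79148445,  -32.44759644, 1245.50407758]), 'rotation': array([-0.70556564,  0.70718697, -0.03649008,  0.02705897])}
{'K': array([[371.64829954,   0.        , 318.50958249],
       [  0.        , 371.64829954, 236.62572606],
       [  0.        ,   0.        ,   1.        ]]), 'xyz': array([ 269.72789835, -542.46483432,  372.09356327]), 'rotation': array([ 0.80020083, -0.5759699 , -0.0984391 ,  0.13508169])}
```

View pics/top0.png

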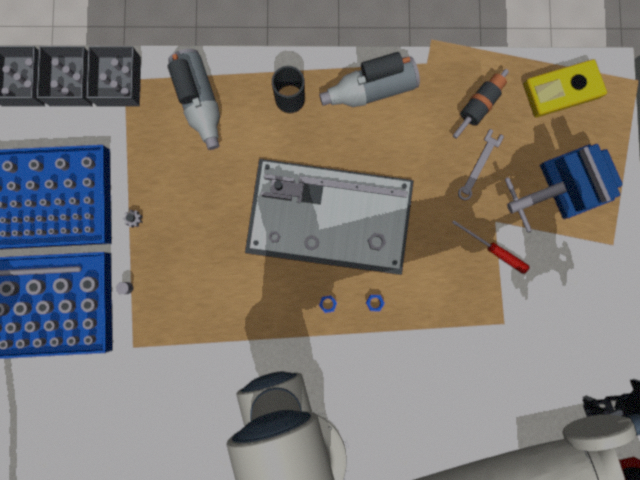

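View pics/scene0.png

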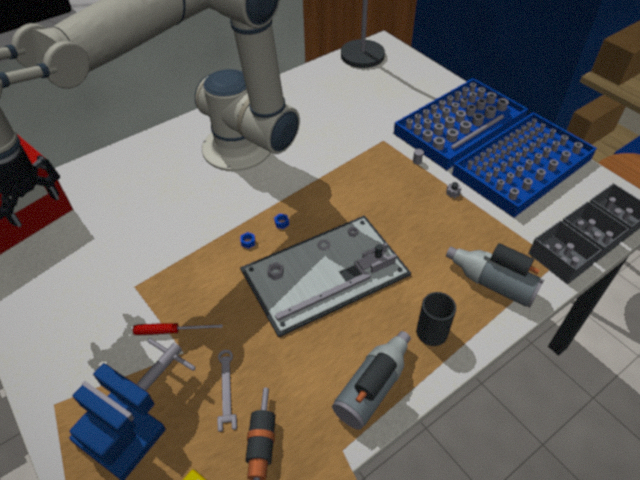

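The top view shows the fixture, with corners near (261,159), (412,180), (401,272) and (247,252). The steel nut on the plate is at (376,242), the washer at (312,242), the small nut at (275,237), and two blue look-alikes lie on the mat at (328,303) and (375,301). The plate's large grey nut on the right fits the description. I'll confirm it in an enlarged crop.

Run:
```python
from cell import bot
import cv2,numpy as np
im=np.mean([bot.read_camera('top').astype(float) for _ in range(4)],0).astype(np.uint8)
c=im[150:282,240:420]
c=cv2.resize(c,None,fx=4.4,fy=4.4,interpolation=cv2.INTER_CUBIC)
c=cv2.convertScaleAbs(c,alpha=1.5)
for i in range(0,180,20): cv2.putText(c,str(240+i),(int(i*4.4),10),0,.35,(0,0,255),1);cv2.line(c,(int(i*4.4),12),(int(i*4.4),18),(0,0,255))
for i in range(0,132,20): cv2.putText(c,str(150+i),(0,int(i*4.4)+4),0,.35,(0,0,255),1)
cv2.imwrite('pics/crop1.png',c);np.save('top.npy',im)
```

```text
(no output)
```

View pics/crop1.png

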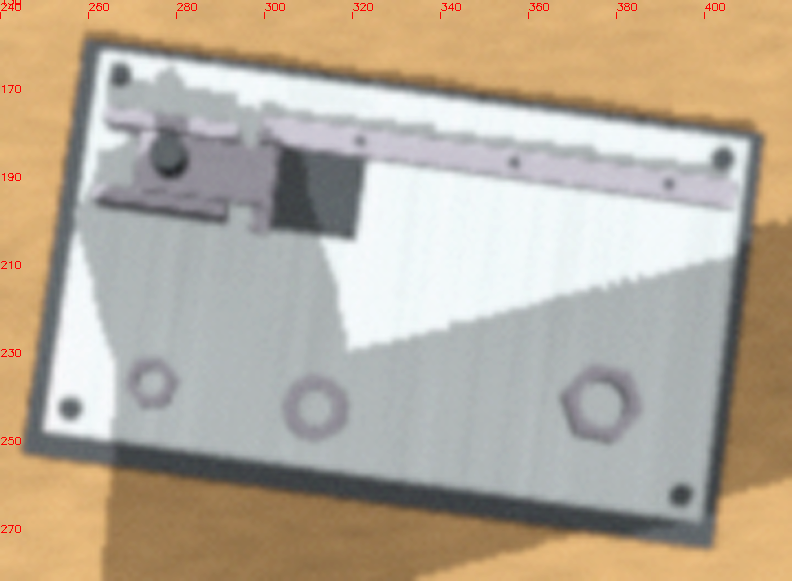

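```bash
cat > h.py <<'E'
from cell import bot
import numpy as np
from scipy.spatial.transform import Rotation as R
def ray(px,z,name='top',cal=None):
    c=cal or bot.calibration(name);K=c['K'];M=R.from_quat(c['rotation']).as_matrix()
    u=np.array([(px[0]-K[0,2])/K[0,0],(px[1]-K[1,2])/K[1,1]])
    if name=='wrist':
        r=np.hypot(*u);d=np.array([*(u/r*np.sin(r)),np.cos(r)]) if r>1e-9 else np.array([0,0,1.])
    else: d=np.array([*u,1])
    d=M@d;return c['xyz']+d*(z-c['xyz'][2])/d[2]
E
python3 - <<'E'
from h import *
f=lambda x,y:(240+(x+.5)/4.4-.5,150+(y+.5)/4.4-.5)
P=np.array([ray(f(*p),12) for p in[(86,36),(762,134),(713,546),(22,452)]])[:,:2]  # +x+y,+x-y,-x-y,-x+y
L=np.array([[110,180],[110,-180],[-110,-180],[-110,180]])
c=P.mean(0);Q=P-c
a=np.arctan2((L[:,0]*Q[:,1]-L[:,1]*Q[:,0]).sum(),(L*Q).sum());Rm=np.array([[np.cos(a),-np.sin(a)],[np.sin(a),np.cos(a)]])
print('base',c,'yaw',a,'resid',(Q@Rm-L).round(1).tolist())
b=lambda x,y,z:((ray(f(x,y),z)[:2]-c)@Rm).round(1)
for n,x,y,z in[('nut',600,405,37),('nutbore',597,402,37),('post',170,152,78),('washer',316,407,21),('small',152,383,29),
 ('pock+x-y',363,160,17),('pock-x-y',354,239,17),('fence top front L',365,157,29),('fence top front R',733,209,29),('stop top -x-yend',268,231,23),('stop',272,228,23),
 ('tongue end',275,143,37),('tongue end',275,203,37),('plate +x+y',95,46,17),('plate+x-y',750,135,17),('plate-x-y',703,522,17),('plate-x+y',40,432,17)]:
    print(n,b(x,y,z),ray(f(x,y),z).round(1))
E
```

```text
base [541.14427461 -74.42782304] yaw -0.14114991134770485 resid [[0.0, -1.3], [-1.8, 1.8], [1.5, 0.5], [0.2, -0.9]]
nut [ -46.8 -109.9] [ 479.4 -176.6   37. ]
nutbore [ -45.5 -108.2] [ 480.9 -175.1   37. ]
post [ 43.9 120.7] [601.6  38.9  78. ]
washer [-66.5  32.5] [479.9 -32.9  21. ]
small [-66.6 116.8] [491.7  50.6  29. ]
pock+x-y [64.4 26.3] [608.6 -57.5  17. ]
pock-x-y [22.8 25.2] [567.3 -52.7  17. ]
fence top front L [63.9 25.4] [608.  -58.2  29. ]
fence top front R [  63.7 -165.5] [ 580.9 -247.2   29. ]
stop top -x-yend [19.9 69.6] [570.6  -8.3  23. ]
stop [21.7 67.8] [572.2 -10.4  23. ]
tongue end [63.2 71.9] [613.8 -12.2  37. ]
tongue end [32.5 67.5] [582.9 -12.2  37. ]
plate +x+y [104.4 172.6] [668.7  81.8  17. ]
plate+x-y [ 105.7 -171.3] [ 621.7 -258.9   17. ]
plate-x-y [ -97.2 -172.1] [ 420.7 -231.1   17. ]
plate-x+y [-98.6 170.9] [467.6 108.6  17. ]
```

The crop confirms it: the big nut is at crop (600,405), with its flats roughly facing the fence. The pocket is the dark window at crop (275–363,150–239), and the post is at (170,152). Next I'll write a planning helper and approach with shut fingers.

```bash
cat >> h.py <<'E'
C=np.array([541.14,-74.43]);A=-0.14115
Rb=np.array([[np.cos(A),-np.sin(A)],[np.sin(A),np.cos(A)]])
def state():
    s=bot.sense();p=s['eef_pos'];M=R.from_quat(s['ee_rot']).as_matrix()
    print('t',round(s['t'],2),'base',((p[:2]-C)@Rb).round(1),'tip z',round(p[2]-173,1),'yaw rel base',np.degrees(np.arctan2(M[1,0],M[0,0])-A).round(1),'F base',(s['ft_force'][:2]@Rb).round(1),s['ft_force'][2].round(1),'gap',round(s['finger_gap'],1),'q',np.round(s['q'],2))
    return p,M
def go(bx,by,ztip):
    p,M=state();t=np.array([*(C+Rb@[bx,by]),ztip+173]);print('tool shift mm',(M.T@(t-p)).round(1))
E
python3 -c "
from h import *
go(-86.5,-109.5,100)"
```

```text
t 0.3 base [-278.3 -539.3] tip z 231.3 yaw rel base -63.5 F base [-0.5 -0.1] -0.1 gap 85.2 q [-1.31  0.09  1.23 -0.    1.82 -0.06]
tool shift mm [-298.9 -363.5  131.5]
```

carry_out:
  motion:
    - [0,[-0.02,-0.025,0.0],0]
    - [0,[-0.03,-0.036,0.01],0]
    - [0,[-0.03,-0.036,0.015],0]
    - [0,[-0.03,-0.036,0.015],0]
    - [0,[-0.03,-0.036,0.015],0]
    - [0,[-0.03,-0.036,0.015],0]
    - [0,[-0.03,-0.036,0.015],0]
    - [0,[-0.03,-0.036,0.015],0]
    - [0,[-0.03,-0.036,0.015],0]
    - [0,[-0.03,-0.036,0.0165],0]
    - [0,[-0.0189,-0.0245,0],0]
    - [0,[0,0,0],-10]
    - [0,[0,0,0],-10]
    - [0,[0,0,0],-10]
    - [0,[0,0,0],-10]
    - [0,[0,0,0],-10]
    - [0,[0,0,0],-10]
    - [0,[0,0,0],-3.5]
    - [0,[0,0,0],0]

```text
t: 2.68
eef_pos: [446.4, -158.0, 273.2]
ee_rot: [0.998, -0.071, 0.0, -0.0]
ft_force: [0.2, 0.3, 0.5]
finger_gap: 0.1
```

Run:
```python
from h import *
import cv2
go(-86.5,-109.5,30)
cal=bot.calibration('wrist');im=bot.read_camera('wrist');cv2.imwrite('pics/w1.png',im);print(cal['xyz'])
def proj(P):
    M=R.from_quat(cal['rotation']).as_matrix();d=M.T@(np.array(P)-cal['xyz']);th=np.arctan2(np.hypot(*d[:2]),d[2]);return (cal['K'][:2,2]+cal['K'][0,0]*th*d[:2]/np.hypot(*d[:2])).round(0)
for n,b in(('nut',(-46,-109,37)),('pocket',(43,49,17))):print(n,proj([*(C+Rb@b[:2]),b[2]]))
```

```text
t 2.67 base [-82.1 -96.1] tip z 100.2 yaw rel base -0.0 F base [0.2 0.3] 0.5 gap 0.1 q [-0.41 -0.24  1.78  0.    1.6  -0.27]
tool shift mm [-4.4 13.4 70.2]
[457.67764806 -74.03030353 241.63927111]
nut [378. 277.]
pocket [514.  34.]
```

View pics/w1.png

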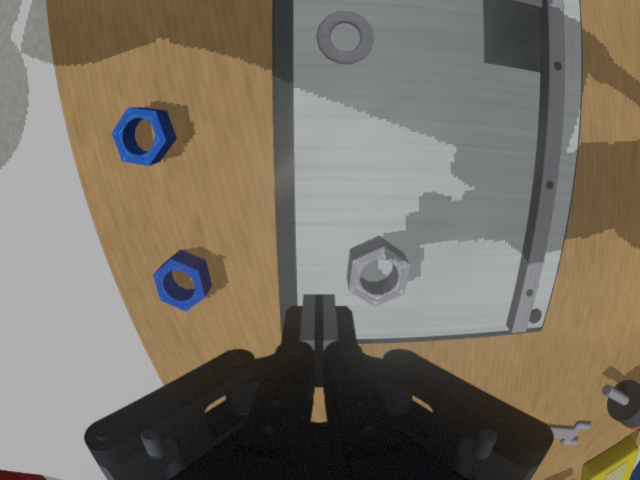

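The wrist view shows the steel nut's bore centre near (379,276), against a prediction of (378,277). The map agrees, and the blue look-alikes are off the plate. The shut fingertips are at (319,295). Descending now.

carry_out:
  motion:
    - [0,[-0.0044,0.0134,0.01],0]
    - [0,[0,0,0.02],0]
    - [0,[0,0,0.02],0]
    - [0,[0,0,0.015],0]
    - [0,[0,0,0.008],0]
    - [0,[0,0,0.002],0]
    - [0,[0,0,0.002],0]
    - [0,[0,0,0],0]
    - [0,[0,0,0],0]

```text
t: 3.85
eef_pos: [440.3, -170.7, 196.7]
ee_rot: [0.998, -0.07, 0.0, 0.0]
ft_force: [-0.9, -0.0, 0.5]
finger_gap: -0.0
```

```bash
python3 -c "
from h import *
go(-75,-109.5,19.5)"
```

```text
t 3.85 base [ -86.3 -109.5] tip z 23.7 yaw rel base 0.0 F base [-0.9 -0.1] 0.5 gap -0.0 q [-0.44 -0.2   1.88  0.    1.46 -0.3 ]
tool shift mm [11.3 -0.   4.2]
```

carry_out:
  motion:
    - [0,[0,0,0.002],0]
    - [0,[0,0,0.0017],0]
    - [0,[0.002,0,0],0]
    - [0,[0.003,0,0],0]
    - [0,[0.003,0,0],0]
    - [0,[0.003,0,0],0]
    - [0,[0.003,0,0],0]
    - [0,[0.003,0,0],0]
    - [0,[0.003,0,0],0]
    - [0,[0.004,0,0],0]
    - [0,[0.005,0,0],0]
    - [0,[0.005,0,0],0]
    - [0,[0.005,0,0],0]
    - [0,[0.005,0,0],0]
    - [0,[0.005,0,0],0]

```text
t: 5.72
eef_pos: [489.0, -177.6, 192.5]
ee_rot: [0.998, -0.07, -0.0, -0.0]
ft_force: [-1.5, 1.1, 1.3]
finger_gap: -0.0
```

Run:
```python
from h import *
import cv2
state();im=bot.read_camera('wrist');cv2.imwrite('pics/w2.png',im[0:480])
```

```text
t 5.72 base [ -37.1 -109.5] tip z 19.5 yaw rel base 0.0 F base [-1.7  0.9] 1.3 gap -0.0 q [-0.41 -0.06  1.76  0.    1.44 -0.27]
```

View pics/w2.png

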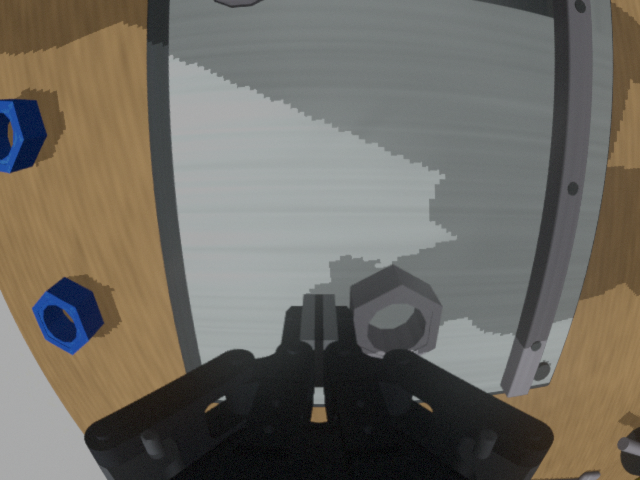

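The nut is riding against the finger with its flat at x≈350 and its bore near (397,325). I'll check that it is centred sideways, then push on.

Run:
```python
from h import *
for p in((397,325),(393,265),(318,295)):
  for z in(37,):print(p,((ray(p,z,'wrist')[:2]-C)@Rb).round(1))
print(((ray((318,295),19.5,'wrist')[:2]-C)@Rb).round(1))
```

```text
(397, 325) [  -5.8 -105.3]
(393, 265) [ -9.8 -79. ]
(318, 295) [-37.4 -91.3]
[ -37.4 -100.6]
```

carry_out:
  motion:
    - [0,[0.005,0,0],0]
    - [0,[0.005,0,0],0]
    - [0,[0.005,0,0],0]
    - [0,[0.005,0,0],0]
    - [0,[0.005,0,0],0]
    - [0,[0.005,0,0],0]
    - [0,[0.004,0,0],0]
    - [0,[0.003,0,0],0]
    - [0,[0.003,0,0],0]
    - [0,[0.002,0,0],0]
    - [0,[0.001,0,0],0]
    - [0,[0,0,0],0]

```text
t: 7.28
eef_pos: [531.3, -183.6, 192.5]
ee_rot: [0.998, -0.07, 0.0, 0.0]
ft_force: [0.4, -0.8, -0.4]
finger_gap: -0.4
```

```bash
python3 -c "
from h import *
state()"
```

```text
t 7.28 base [   5.6 -109.5] tip z 19.5 yaw rel base 0.0 F base [ 0.5 -0.7] -0.4 gap -0.4 q [-0.39  0.05  1.65  0.    1.44 -0.25]
```

carry_out:
  motion:
    - [0,[0.003,0,0],0]
    - [0,[0.002,0,0],0]
    - [0,[0.001,0,0],0]
    - [0,[0.0005,0,0],0]
    - [0,[0,0,0],0]

```text
t: 7.9
eef_pos: [537.7, -184.5, 192.5]
ee_rot: [0.998, -0.07, 0.0, 0.0]
ft_force: [-0.0, 0.3, -0.1]
finger_gap: 0.1
```

carry_out:
  motion:
    - [0,[0.0005,0,0],0]
    - [0,[0.0005,0,0],0]
    - [0,[0,0,0],0]

```text
t: 8.28
eef_pos: [538.7, -184.7, 192.5]
ee_rot: [0.998, -0.07, 0.0, 0.0]
ft_force: [-0.8, 0.1, 0.6]
finger_gap: -0.0
```

Run:
```python
from h import *
import cv2
state();im=bot.read_camera('wrist');cv2.imwrite('pics/w3.png',im)
```

```text
t 8.28 base [  13.1 -109.5] tip z 19.5 yaw rel base 0.0 F base [-0.8 -0. ] 0.6 gap -0.0 q [-0.39  0.07  1.63  0.    1.44 -0.25]
```

View pics/w3.png

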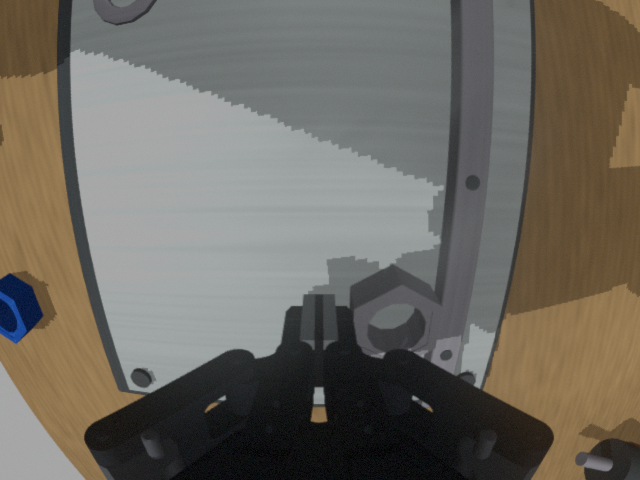

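The nut is essentially at the fence, with its right corner at (440,300) against the fence face. I'll feel for contact in small steps.

carry_out:
  motion:
    - [0,[0.0005,0,0],0]
    - [0,[0.0005,0,0],0]
    - [0,[0,0,0],0]

```text
t: 8.7
eef_pos: [539.7, -184.8, 192.5]
ee_rot: [0.998, -0.07, 0.0, 0.0]
ft_force: [-1.1, 0.5, 1.4]
finger_gap: -0.2
```

carry_out:
  motion:
    - [0,[0.0005,0,0],0]
    - [0,[0,0,0],0]
    - [0,[0,0,0],0]

```text
t: 9.07
eef_pos: [540.2, -184.9, 192.5]
ee_rot: [0.998, -0.07, 0.0, 0.0]
ft_force: [-1.6, -0.3, 0.2]
finger_gap: 0.1
```

carry_out:
  motion:
    - [0,[0.0005,0,0],0]
    - [0,[0,0,0],0]

```text
t: 9.32
eef_pos: [540.7, -184.9, 192.5]
ee_rot: [0.998, -0.07, 0.0, 0.0]
ft_force: [-0.5, 0.2, 1.1]
finger_gap: 0.2
```

carry_out:
  motion:
    - [0,[0.0004,0,0],0]
    - [0,[0,0,0],0]

```text
t: 9.57
eef_pos: [541.0, -185.0, 192.5]
ee_rot: [0.998, -0.07, -0.0, -0.0]
ft_force: [-2.5, -0.1, 2.0]
finger_gap: -0.3
```

carry_out:
  motion:
    - [0,[0.0004,0,0],0]
    - [0,[0,0,0],0]

```text
t: 9.82
eef_pos: [541.2, -185.0, 192.4]
ee_rot: [0.998, -0.07, -0.001, -0.0]
ft_force: [-3.8, 0.7, 3.1]
finger_gap: -0.0
```

Contact with the fence is felt at about 4 N. I'll back off and turn 60° to push on the flat that drives the nut along and into the fence.

carry_out:
  motion:
    - [0,[-0.003,0,0],0]
    - [0,[-0.006,0,0],0]
    - [0,[0,0.015,0],0]
    - [0,[0,0.0145,0],0]
    - [0,[0,0,0],-10]
    - [0,[0,0,0],-10]
    - [0,[0,0,0],-10]
    - [0,[0,0,0],-10]
    - [0,[0,0,0],-10]
    - [0,[0,0,0],-10]
    - [0,[0,0,0],0]

```text
t: 11.2
eef_pos: [528.3, -214.0, 192.4]
ee_rot: [0.9, 0.437, -0.0, 0.0]
ft_force: [0.5, 0.3, -0.4]
finger_gap: 0.1
```

Run:
```python
from h import *
import cv2
go(27.6,-138.4,19.5)
cv2.imwrite('pics/w4.png',bot.read_camera('wrist'))
```

```text
t 11.2 base [   6.9 -140. ] tip z 19.4 yaw rel base 59.9 F base [0.4 0.4] -0.4 gap 0.1 q [-0.44  0.07  1.63 -0.    1.44 -1.35]
tool shift mm [11.7 17.1 -0.1]
```

View pics/w4.png

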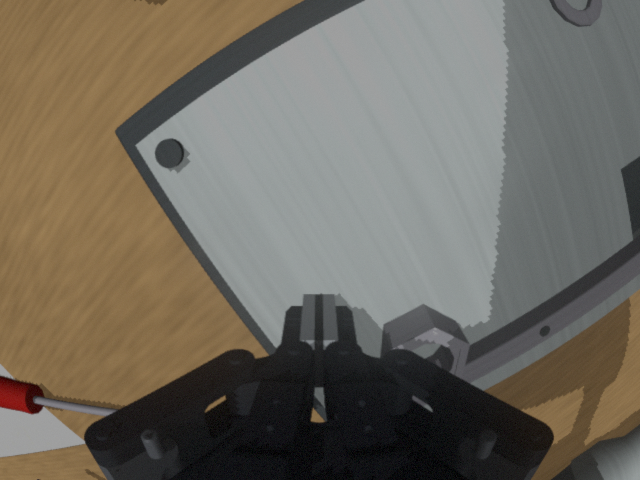

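The wrist view shows the nut at about (425,350), with a flat parallel to the finger face. The bolt head at (170,152) is well clear. Now I'll push along the fence.

carry_out:
  motion:
    - [0,[0,0.01,0],0]
    - [0,[0,0.0092,0],0]
    - [0,[0.006,0,0],0]
    - [0,[0.0069,0,0],0]
    - [0,[0.0017,-0.001,0],0]
    - [0,[0.0017,-0.001,0],0]
    - [0,[0.0026,-0.0015,0],0]
    - [0,[0.0026,-0.0015,0],0]
    - [0,[0.0035,-0.002,0],0]
    - [0,[0.0035,-0.002,0],0]
    - [0,[0.0035,-0.002,0],0]
    - [0,[0.0035,-0.002,0],0]

```text
t: 12.75
eef_pos: [555.2, -188.6, 192.5]
ee_rot: [0.899, 0.438, -0.0, -0.0]
ft_force: [-0.8, -0.5, 1.1]
finger_gap: -0.1
```

carry_out:
  motion:
    - [0,[0.0035,-0.002,0],0]
    - [0,[0.0043,-0.0025,0],0]
    - [0,[0.0043,-0.0025,0],0]
    - [0,[0.0043,-0.0025,0],0]
    - [0,[0.0043,-0.0025,0],0]
    - [0,[0.0043,-0.0025,0],0]
    - [0,[0.0043,-0.0025,0],0]

```text
t: 13.62
eef_pos: [559.9, -155.0, 192.5]
ee_rot: [0.899, 0.438, 0.0, -0.0]
ft_force: [-0.6, -1.5, 0.6]
finger_gap: -0.1
```

Run:
```python
from h import *
import cv2
state()
cv2.imwrite('pics/w5.png',bot.read_camera('wrist'))
```

```text
t 13.62 base [ 29.9 -77.1] tip z 19.5 yaw rel base 60.0 F base [-0.4 -1.6] 0.6 gap -0.1 q [-0.33  0.1   1.6   0.    1.44 -1.24]
```

View pics/w5.png

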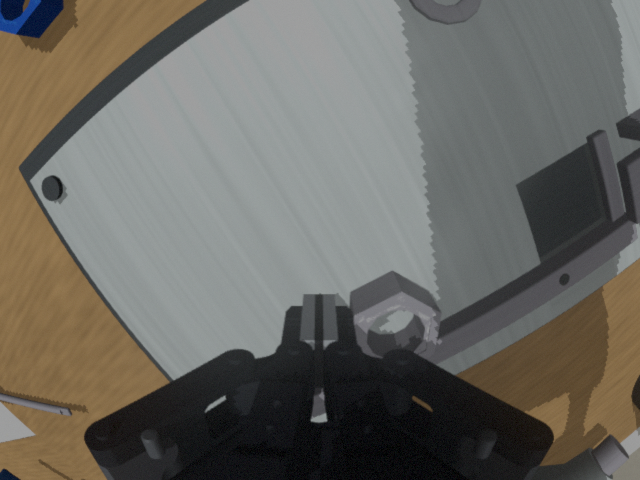

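The nut slides along the fence against the finger, with its bore at about (400,330); the pocket is at (575,205). Continuing.

carry_out:
  motion:
    - [0,[0.0043,-0.0025,0],0]
    - [0,[0.0043,-0.0025,0],0]
    - [0,[0.0043,-0.0025,0],0]
    - [0,[0.0043,-0.0025,0],0]
    - [0,[0.0043,-0.0025,0],0]
    - [0,[0.0043,-0.0025,0],0]
    - [0,[0.0043,-0.0025,0],0]
    - [0,[0.0043,-0.0025,0],0]
    - [0,[0.0043,-0.0025,0],0]
    - [0,[0.0043,-0.0025,0],0]
    - [0,[0.0043,-0.0025,0],0]
    - [0,[0.0043,-0.0025,0],0]
    - [0,[0.0043,-0.0025,0],0]

```text
t: 15.3
eef_pos: [568.8, -90.9, 192.5]
ee_rot: [0.899, 0.438, 0.0, 0.0]
ft_force: [-0.6, -1.3, -0.4]
finger_gap: 0.1
```

carry_out:
  motion:
    - [0,[0.0026,-0.0015,0],0]
    - [0,[0.0026,-0.0015,0],0]
    - [0,[0.0017,-0.001,0],0]
    - [0,[0.0017,-0.001,0],0]
    - [0,[0.0017,-0.001,0],0]
    - [0,[0.0017,-0.001,0],0]
    - [0,[0.0017,-0.001,0],0]
    - [0,[0.0017,-0.001,0],0]

```text
t: 16.3
eef_pos: [571.3, -73.3, 192.5]
ee_rot: [0.899, 0.438, 0.0, -0.0]
ft_force: [-0.5, -0.2, 0.4]
finger_gap: 0.2
```

carry_out:
  motion:
    - [0,[0.0009,-0.0005,0],0]
    - [0,[0.0009,-0.0005,0],0]
    - [0,[0.0009,-0.0005,0],0]
    - [0,[0.0009,-0.0005,0],0]
    - [0,[0.0009,-0.0005,0],0]
    - [0,[0.0009,-0.0005,0],0]

```text
t: 17.05
eef_pos: [572.1, -67.4, 192.4]
ee_rot: [0.899, 0.438, -0.0, -0.0]
ft_force: [-0.3, -0.1, 0.0]
finger_gap: -0.3
```

Run:
```python
from h import *
state()
```

```text
t 17.05 base [29.7 11.3] tip z 19.4 yaw rel base 60.0 F base [-0.2 -0.1] 0.0 gap -0.3 q [-0.18  0.09  1.61  0.    1.44 -1.08]
```

carry_out:
  motion:
    - [0,[0.0009,-0.0005,0],0]
    - [0,[0.0009,-0.0005,0],0]
    - [0,[0.0009,-0.0005,0],0]
    - [0,[0.0009,-0.0005,0],0]
    - [0,[0.0009,-0.0005,0],0]
    - [0,[0.0009,-0.0005,0],0]
    - [0,[0.0009,-0.0005,0],0]

```text
t: 17.92
eef_pos: [573.2, -60.3, 192.5]
ee_rot: [0.899, 0.438, -0.0, -0.0]
ft_force: [-0.8, -0.9, -0.4]
finger_gap: -0.3
```

Run:
```python
from h import *
import cv2
state()
cv2.imwrite('pics/w6.png',bot.read_camera('wrist'))
```

```text
t 17.93 base [29.8 18.5] tip z 19.5 yaw rel base 60.0 F base [-0.7 -1. ] -0.4 gap -0.3 q [-0.16  0.09  1.61  0.    1.44 -1.07]
```

View pics/w6.png

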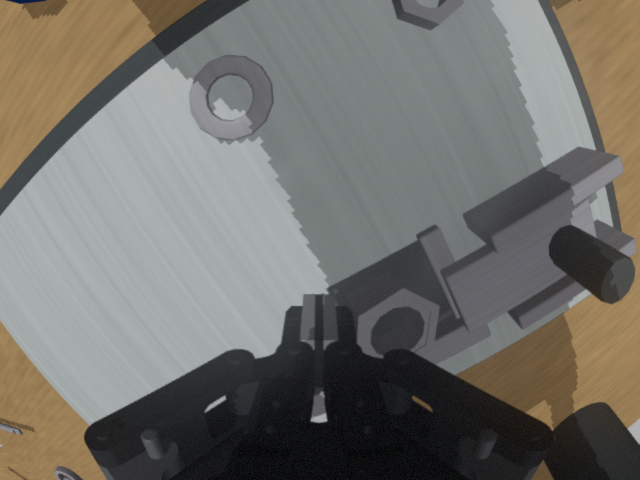

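The nut, now at (400,330), has sunk into the pocket: its sides are hidden and its far corner is close to the stop. I'll nudge it on until the stop is felt.

carry_out:
  motion:
    - [0,[0.0009,-0.0005,0],0]
    - [0,[0.0009,-0.0005,0],0]
    - [0,[0.0009,-0.0005,0],0]
    - [0,[0,0,0],0]

```text
t: 18.48
eef_pos: [573.7, -57.2, 192.5]
ee_rot: [0.899, 0.438, 0.0, -0.0]
ft_force: [0.4, 0.4, 0.3]
finger_gap: 0.2
```

carry_out:
  motion:
    - [0,[0.0004,-0.0003,0],0]
    - [0,[0.0004,-0.0003,0],0]
    - [0,[0,0,0],0]

```text
t: 18.85
eef_pos: [573.7, -56.3, 192.4]
ee_rot: [0.899, 0.438, -0.0, -0.0]
ft_force: [-0.8, -1.7, 0.2]
finger_gap: 0.0
```

carry_out:
  motion:
    - [0,[0.0004,-0.0003,0],0]
    - [0,[0.0004,-0.0003,0],0]
    - [0,[0,0,0],0]

```text
t: 19.23
eef_pos: [573.8, -55.3, 192.5]
ee_rot: [0.899, 0.438, 0.0, -0.0]
ft_force: [-0.5, -1.0, -0.5]
finger_gap: 0.3
```

carry_out:
  motion:
    - [0,[0.0004,-0.0003,0],0]
    - [0,[0.0004,-0.0003,0],0]
    - [0,[0,0,0],0]

```text
t: 19.6
eef_pos: [573.8, -54.3, 192.5]
ee_rot: [0.899, 0.438, 0.0, -0.0]
ft_force: [-0.0, -0.3, -0.4]
finger_gap: -0.1
```

carry_out:
  motion:
    - [0,[0.0004,-0.0003,0],0]
    - [0,[0.0005,-0.0002,0],0]
    - [0,[0,0,0],0]

```text
t: 19.98
eef_pos: [573.9, -53.4, 192.5]
ee_rot: [0.899, 0.438, -0.0, 0.0]
ft_force: [-1.8, -2.5, -0.3]
finger_gap: -0.1
```

carry_out:
  motion:
    - [0,[0.0004,-0.0003,0],0]
    - [0,[0.0005,-0.0002,0],0]
    - [0,[0,0,0],0]

```text
t: 20.35
eef_pos: [574.0, -52.8, 192.6]
ee_rot: [0.899, 0.438, -0.0, 0.001]
ft_force: [-2.0, -4.6, 0.8]
finger_gap: 0.3
```

carry_out:
  motion:
    - [0,[0.0004,-0.0003,0],0]
    - [0,[0.0005,-0.0002,0],0]
    - [0,[0,0,0],0]

```text
t: 20.72
eef_pos: [574.1, -52.3, 192.7]
ee_rot: [0.899, 0.438, -0.001, 0.001]
ft_force: [-2.5, -7.5, 1.9]
finger_gap: 0.0
```

carry_out:
  motion:
    - [0,[0.0004,-0.0003,0],0]
    - [0,[0.0005,-0.0002,0],0]
    - [0,[0,0,0],0]

```text
t: 21.1
eef_pos: [574.1, -51.9, 192.9]
ee_rot: [0.899, 0.437, -0.001, 0.002]
ft_force: [-3.9, -9.8, 2.3]
finger_gap: -0.2
```

The stop is felt at about 10 N, with the finger stalled. Backing off, lifting and looking.

carry_out:
  motion:
    - [0,[-0.003,0,0],0]
    - [0,[-0.009,0,0],0]
    - [0,[0,0,-0.02],0]
    - [0,[0,0,-0.03],0]
    - [0,[0,0,-0.03],0]
    - [0,[0,0,-0.01],0]
    - [0,[0,0,0],-10]
    - [0,[0,0,0],-10]
    - [0,[0,0,0],-10]
    - [0,[0,0,0],0]

```text
t: 22.35
eef_pos: [566.9, -59.5, 282.2]
ee_rot: [0.755, 0.655, -0.0, -0.0]
ft_force: [-0.1, -1.1, 0.7]
finger_gap: -0.1
```

Run:
```python
from h import *
import cv2
go(43.8,154,105)
cal=bot.calibration('wrist');im=bot.read_camera('wrist');cv2.imwrite('pics/w7.png',im)
t=bot.read_camera('top')[150:282,240:420]
np.save('w7.npy',im)
```

```text
t 22.35 base [23.4 18.4] tip z 109.2 yaw rel base 90.0 F base [ 0.  -1.1] 0.7 gap -0.1 q [-0.16  0.02  1.52  0.    1.6  -1.59]
tool shift mm [135.6  20.3   4.2]
```

View pics/w7.png

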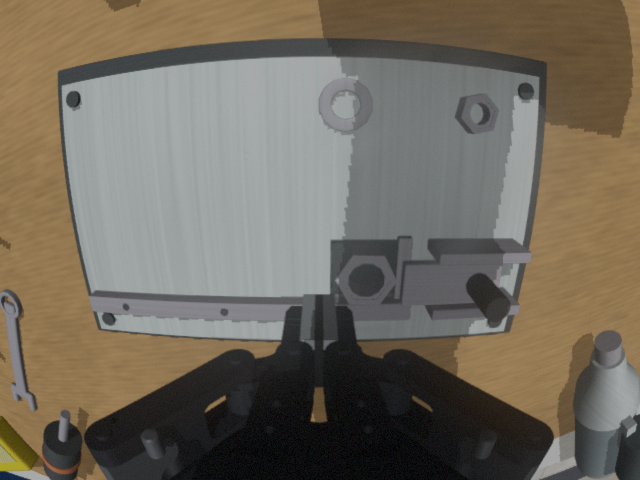

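The nut lies flat inside the pocket window: bore at (366,283), its corner touching the stop at (398,280), and dark floor visible round it. The keeper is still open, with the post top at about (496,310). Next, to the left side of the post.

carry_out:
  motion:
    - [0,[0.01,0,0],0]
    - [0,[0.02,0.004,0],0]
    - [0,[0.025,0.004,0],0]
    - [0,[0.025,0.004,0],0]
    - [0,[0.025,0.004,0],0]
    - [0,[0.02,0.0043,0],0]
    - [0,[0.0106,0,0],0]
    - [0,[0,0,0],0]

```text
t: 23.45
eef_pos: [606.2, 72.5, 282.3]
ee_rot: [0.755, 0.656, -0.0, -0.0]
ft_force: [0.2, -0.3, -0.0]
finger_gap: 0.1
```

Run:
```python
from h import *
import cv2
go(43.8,154,55)
cv2.imwrite('pics/w8.png',bot.read_camera('wrist'))
```

```text
t 23.45 base [ 43.7 154.6] tip z 109.3 yaw rel base 90.1 F base [ 0.2 -0.2] -0.0 gap 0.1 q [ 0.06  0.13  1.41 -0.    1.61 -1.37]
tool shift mm [-0.6  0.1 54.3]
```

View pics/w8.png

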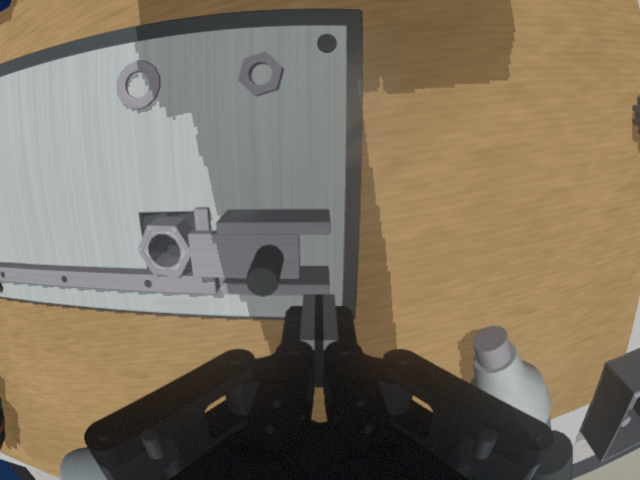

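The nut is in the pocket at (163,250), the post top is at (263,281), and the fingers at (319,300) are to its left.

Run:
```python
from h import *
print(((ray((263,281),78,'wrist')[:2]-C)@Rb).round(1))
```

```text
[ 42.7 124.8]
```

carry_out:
  motion:
    - [0,[0,0,0.015],0]
    - [0,[0,0,0.015],0]
    - [0,[0,0,0.012],0]
    - [0,[0,0,0.009],0]
    - [0,[0,0,0.003],0]
    - [0,[0,0,0],0]

```text
t: 24.25
eef_pos: [606.2, 71.7, 228.5]
ee_rot: [0.755, 0.656, 0.0, 0.0]
ft_force: [0.4, -0.2, 0.6]
finger_gap: -0.0
```

carry_out:
  motion:
    - [0,[-0.002,0,0],0]
    - [0,[-0.002,0,0],0]
    - [0,[-0.002,0,0],0]
    - [0,[-0.002,0,0],0]
    - [0,[-0.002,0,0],0]
    - [0,[-0.002,0,0],0]
    - [0,[-0.002,0,0],0]
    - [0,[-0.002,0,0],0]

```text
t: 25.25
eef_pos: [603.9, 55.8, 228.7]
ee_rot: [0.755, 0.656, 0.0, 0.0]
ft_force: [0.9, 2.5, 1.6]
finger_gap: -0.3
```

carry_out:
  motion:
    - [0,[-0.0015,0,0],0]
    - [0,[-0.0015,0,0],0]
    - [0,[-0.0015,0,0],0]
    - [0,[-0.0015,0,0],0]

```text
t: 25.75
eef_pos: [603.1, 49.9, 228.5]
ee_rot: [0.755, 0.656, 0.0, 0.0]
ft_force: [1.6, 1.3, 1.6]
finger_gap: 0.3
```

carry_out:
  motion:
    - [0,[-0.0015,0,0],0]
    - [0,[-0.0015,0,0],0]
    - [0,[-0.0015,0,0],0]
    - [0,[-0.0015,0,0],0]

```text
t: 26.25
eef_pos: [602.2, 43.9, 228.5]
ee_rot: [0.755, 0.656, 0.0, 0.0]
ft_force: [1.2, 1.9, 1.3]
finger_gap: -0.5
```

carry_out:
  motion:
    - [0,[-0.001,0,0],0]
    - [0,[-0.001,0,0],0]
    - [0,[-0.001,0,0],0]
    - [0,[-0.001,0,0],0]

```text
t: 26.75
eef_pos: [601.6, 40.0, 228.5]
ee_rot: [0.755, 0.656, 0.0, 0.0]
ft_force: [1.9, 1.7, 1.9]
finger_gap: -0.2
```

carry_out:
  motion:
    - [0,[-0.001,0,0],0]
    - [0,[-0.001,0,0],0]
    - [0,[-0.001,0,0],0]

```text
t: 27.12
eef_pos: [601.2, 37.1, 228.5]
ee_rot: [0.755, 0.656, 0.0, -0.0]
ft_force: [1.2, 4.8, 1.8]
finger_gap: -0.0
```

carry_out:
  motion:
    - [0,[-0.001,0,0],0]
    - [0,[-0.001,0,0],0]

```text
t: 27.38
eef_pos: [601.1, 36.3, 228.6]
ee_rot: [0.755, 0.656, 0.001, -0.001]
ft_force: [2.3, 10.0, 1.3]
finger_gap: -0.2
```

carry_out:
  motion:
    - [0,[-0.0005,0,0],0]
    - [0,[-0.0005,0,0],0]
    - [0,[-0.0005,0,0],0]

```text
t: 27.75
eef_pos: [600.9, 35.9, 228.6]
ee_rot: [0.754, 0.656, 0.002, -0.002]
ft_force: [3.2, 13.2, 0.6]
finger_gap: -0.1
```

carry_out:
  motion:
    - [0,[-0.0005,0,0],0]
    - [0,[-0.0005,0,0],0]

```text
t: 28.0
eef_pos: [600.9, 35.6, 228.7]
ee_rot: [0.754, 0.657, 0.003, -0.002]
ft_force: [3.9, 15.8, 0.5]
finger_gap: 0.0
```

The keeper stalls hard at about 16 N after roughly 26–29 mm. Backing off and lifting to check.

carry_out:
  motion:
    - [0,[0.004,0,0],0]
    - [0,[0.01,0,0],0]
    - [0,[0,0,-0.02],0]
    - [0,[0,0,-0.03],0]
    - [0,[0,0,-0.03],0]
    - [0,[0,0.04,-0.01],0]
    - [0,[0.03,0.03,0],0]
    - [0,[0.03,0,0],0]
    - [0,[0,0,0],0]

```text
t: 29.12
eef_pos: [680.5, 97.4, 319.3]
ee_rot: [0.754, 0.656, 0.0, 0.0]
ft_force: [0.3, -1.0, 0.3]
finger_gap: 0.0
```

Run:
```python
from h import *
import cv2
state()
T=np.mean([bot.read_camera('top').astype(float) for _ in range(3)],0).astype(np.uint8)[160:215,255:345]
T=cv2.convertScaleAbs(cv2.resize(T,None,fx=6,fy=6,interpolation=cv2.INTER_CUBIC),alpha=1.5)
W=bot.read_camera('wrist');W=cv2.resize(W,(400,300))
o=np.zeros((640,560,3),np.uint8);o[:330,:540]=T;o[335:635,:400]=W
cv2.imwrite('pics/fin.png',o[:600]if 0 else cv2.resize(o,(525,600)))
```

```text
t 29.12 base [113.8 189.8] tip z 146.3 yaw rel base 90.1 F base [ 0.4 -1. ] 0.3 gap 0.0 q [ 0.09  0.33  1.11 -0.    1.7  -1.34]
```

View pics/fin.png

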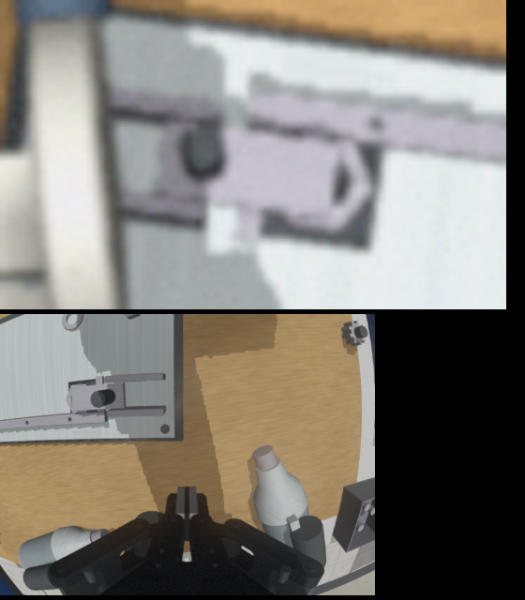

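The final view shows the tongue lying over the seated nut with the post shifted. The post moved about 27 mm, which fits a start of up to 6 mm and the rigid stop felt at 16 N. Nothing else has moved, and the arm is clear.

```bash
python3 -c "
from cell import bot
print(bot.sign_off())"
```

```text
the job is handed in; nothing more can be done
None
```

I slid the nut to the fence and along it with shut-finger pushes. It dropped into the pocket and I pressed it lightly against the end stop. Then I pushed the keeper by its post until it stopped hard, lifted clear and handed the job in at about 29 s.

**Forces:** the readings were about 4 N at the fence, 10 N at the end stop and 16 N at the keeper's hard stop, all under the 20 N limit. The wrist force was only read at the end of each move, so short peaks in between are not ruled out.

**Nut:** the pictures taken before the keeper push showed it flat inside the pocket with its corner at the stop.

**Keeper:** the last picture shows the tongue over the nut. The travel I measured was about 26–27.5 mm, against 32 mm for full travel. That fits a start about 5 mm in, within the stated 0–6 mm, but I could not measure the start on its own. That the keeper is fully home rests mainly on the firm stall at the end, after about 2 N of sliding force.

**Other parts:** the washer and small nut looked undisturbed in the wrist pictures after the nut was seated, and I never moved near the loose tools or blue nuts. I did not measure any of these positions at the end. No check failed.

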